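# Line up the kitchen canisters by height

### The arm

A 6-joint arm with a two-finger parallel gripper is mounted at the origin on the work surface. World frame = base frame: x ahead of the robot, y to its left, z up, the work surface at z = 0. Lengths are in mm, angles in rad, forces in N, time in s.
With the tool pointing down it reaches from about 300 to 750 mm from the base axis. Payload 8.5 kg.
Tool frame: the origin (TCP) lies at the very end of the fingers, on their centre line; the grasp point (between the pads) lies 19 mm behind it; z points along the fingers, y is the line along which they close (so a half turn about z gives the same grasp; the last joint's range is limited). The gripper opens to 88 mm and grips with 3 to 60 N. Pads are 18 mm wide; open, the fingers measure 123 mm over their backs; the gripper's body (75 mm by 187 mm) begins 45 mm behind the grasp point.
Start: joints at [1.028, 0.381, 1.297, -0, 1.464, -0.215], TCP at [177.069, 520.698, 199.148] pointing down, gripper open.
Joint ranges: [-3.11, 3.11], [-0.89, 2.33], [0.22, 2.48], [-1.42, 4.56], [0.17, 2.85], [-2.88, 2.88]. Speed limits (rad/s): [2.39, 2.39, 3.14, 3.14, 3.14, 3.14].

### API

Orientations are given as a unit quaternion [x, y, z, w].
In Python, from bench import manip gives the robot as it stands.
- The arm moves only by the shell command python3 -m pendant 'ROWS' [OPENING] [FORCE]. ROWS is JSON, one flat list of numbers, 4 for each row, row after row: the shift along the tool's x, y, z in units of 40 mm (1.0 is 40 mm), then the turn about the tool's z in units of 6 degrees (1.0 is 6 degrees). A call has 1 to 12 rows; each row shifts and turns the commanded pose from where the row before left it, along the tool's axes as they then stand; what a row does not reach is not made up. A row lasts 1/10 s, in which the tool goes at most 50 mm and 8.59 degrees, less where a joint would pass 70% of its speed; a pose out of reach is approached as far as the arm can. A call is refused whole if a number of a shift passes 1 or a number of a turn 1, either way. A call with a gripper value outside its range is refused whole. OPENING is the closure, from 0 (fully open) to 1 (shut), set as the call begins (- or left out, the last holds). The fingers move at their own pace and stop on an object; FORCE is the grip in N (left out, the last holds). Time passes only in rows, so rows that do not move let the fingers close. It gives the time, the measured TCP pose, the force, the opening and the grip force at its end, in the units of the state.
- manip.read_state(): the state, without advancing time (a new reading comes with each control period).
- manip.snapshot(name): name is "scene" or "top" or "wrist"; returns a dict with "pixels" (480x640x3 uint8, red, green, blue), "vertical_fov" (degrees; the focal length in pixels is half the picture's height over the tangent of half this angle, whatever the lens; pixels are square), "cx", "cy" (the principal point, pixels), "world_to_cam" (4x4, takes a point from world to camera coordinates). Camera axes: x right, y down, z forward; pixel columns grow to the right and rows downward; lengths in mm; the calibration is good to about 2 mm. A picture is of the moment at which its call begins. There is no depth.
- manip.finish_job(): hands the job in; it is judged then, once.
The state is a dict: "clock": time; "joint_positions": joint angles; "joint_velocities": joint speeds; "joint_torque": joint torques, N m; "tool_pos": TCP position; "tcp_rot": TCP orientation; "ft_force": force on the tool from outside, world axes, zero at the start; "ft_torque": the same for the moment, N m; "gripper_width": opening from 0.0 (shut) to 1.0 (fully open); "grip_force": force on a finger pad.
Only numpy, scipy, OpenCV 4.12 (cv2) and the standard library are available. Lean on these libraries where they do the work, as an engineer would, in place of code of your own. Each camera call takes 0.05 s, during which the arm holds its last target. There are 200 camera calls.

### The job

Tidy the kitchen table: stand the four white lidded canisters in order of height on the row of four round cork coasters, one centred on each coaster, with the tallest next to the pepper mill and the shortest next to the sugar bowl. Keep the canisters upright, and leave the pepper mill and the sugar bowl where they stand.

Things in the scene. Friction and masses are not known exactly. Their poses are not given: they have to be found in the camera images.
- can_xl_mid (a point): centre (on the axis, half-way up) of the tallest canister: a plain upright white plastic cylinder with a flush grey lid, 64 mm in diameter and 120 mm tall over all, so its underside is 60 mm below this point and its lid 60 mm above; loose, under 0.4 kg, same diameter all the way up, may be gripped anywhere
- can_l_mid (a point): centre (on the axis, half-way up) of the second tallest canister: a plain upright white plastic cylinder with a flush grey lid, 58 mm in diameter and 96 mm tall over all, so its underside is 48 mm below this point and its lid 48 mm above; loose, under 0.4 kg, same diameter all the way up, may be gripped anywhere
- can_m_mid (a point): centre (on the axis, half-way up) of the third tallest canister: a plain upright white plastic cylinder with a flush grey lid, 52 mm in diameter and 72 mm tall over all, so its underside is 36 mm below this point and its lid 36 mm above; loose, under 0.4 kg, same diameter all the way up, may be gripped anywhere
- can_s_mid (a point): centre (on the axis, half-way up) of the shortest canister: a plain upright white plastic cylinder with a flush grey lid, 46 mm in diameter and 50 mm tall over all, so its underside is 25 mm below this point and its lid 25 mm above; loose, under 0.4 kg, same diameter all the way up, may be gripped anywhere
- coaster_a: round cork coaster, 84 mm in diameter, 4 mm thick, fixed to the table; number 1 of the row of four, counted from the robot's right (-y) to its left (+y), centres about 100 mm apart; origin at the centre of its underside, on the table, z up
- coaster_b: round cork coaster, 84 mm in diameter, 4 mm thick, fixed to the table; number 2 of the row of four, counted from the robot's right (-y) to its left (+y), centres about 100 mm apart; origin at the centre of its underside, on the table, z up
- coaster_c: round cork coaster, 84 mm in diameter, 4 mm thick, fixed to the table; number 3 of the row of four, counted from the robot's right (-y) to its left (+y), centres about 100 mm apart; origin at the centre of its underside, on the table, z up
- coaster_d: round cork coaster, 84 mm in diameter, 4 mm thick, fixed to the table; number 4 of the row of four, counted from the robot's right (-y) to its left (+y), centres about 100 mm apart; origin at the centre of its underside, on the table, z up
- mill: dark turned-wood pepper mill, 54 mm across and 140 mm tall, standing just beyond one end of the row of coasters (either end), about 110 mm from the last coaster's centre; origin at the centre of its underside; it marks the tall end and stays where it is
- sugar: squat blue ceramic sugar bowl with a knobbed lid, 72 mm across and 68 mm tall, standing just beyond the other end of the row; origin at the centre of its underside; it stays where it is

How it is judged (in metres and radians):
At the end, for the whole second after the job is handed in: Counting from the coaster next to the pepper mill, the canisters stand tallest, second, third, shortest, each with its axis within 15 mm of its coaster's centre, upright (within 0.08 rad), resting on the cork (centre height within 5 mm) and still (below 0.02 m/s) (((horizontal distance between mill and coaster_a below 0.18 m and horizontal distance between can_xl_mid and coaster_a below 0.015 m and horizontal distance between can_l_mid and coaster_b below 0.015 m and horizontal distance between can_m_mid and coaster_c below 0.015 m and horizontal distance between can_s_mid and coaster_d below 0.015 m) or (horizontal distance between mill and coaster_d below 0.18 m and horizontal distance between can_xl_mid and coaster_d below 0.015 m and horizontal distance between can_l_mid and coaster_c below 0.015 m and horizontal distance between can_m_mid and coaster_b below 0.015 m and horizontal distance between can_s_mid and coaster_a below 0.015 m)) and height (world z) of can_xl_mid between 0.059 and 0.069 m and angle between each of can_xl_mid, can_l_mid, can_m_mid, can_s_mid's own z axis and vertical below 0.08 rad and linear speed of each of can_xl, can_l, can_m, can_s below 0.02 m/s and height (world z) of can_l_mid between 0.047 and 0.057 m and height (world z) of can_m_mid between 0.035 and 0.045 m and height (world z) of can_s_mid between 0.024 and 0.034 m); the robot touches nothing.
It fails at once if the pepper mill is shifted or knocked over (distance of mill from where it was at the start of the episode above 0.03 m).
It fails at once if the sugar bowl is shifted or knocked over (distance of sugar from where it was at the start of the episode above 0.03 m).
It fails at once if a canister is tipped over (angle between any of can_xl_mid, can_l_mid, can_m_mid, can_s_mid's own z axis and vertical above 0.6 rad).
It also fails if it takes over 106 s, if anything falls off the work surface, if the arm or the gripper's body presses on something with over 40 N, if the wrist force passes 120 N, or if a joint passes its speed limit or range.

## Working session

There is one attempt and no reset: what is moved stays moved. The work goes in short steps, Python scripts to look and compute and a shell command to move; the robot and the scene stay as the last step left them, time stands still between calls to the robot, and variables do not carry over. Pictures are saved under pics/ and viewed, at most 14 in all, crops included, and the job is handed in when it is done.

```bash
mkdir -p pics; ls
python3 - <<'E'
from bench import manip
import cv2,numpy as np
s=manip.read_state()
print({k:np.round(v,3).tolist() for k,v in s.items()})
for n in("top","scene"):
    d=manip.snapshot(n); cv2.imwrite(f"pics/{n}0.png",d["pixels"][:,:,::-1]); np.savez(f"{n}0.npz",**d)
    print(n,d["vertical_fov"],d["cx"],d["cy"],np.round(d["world_to_cam"],3).tolist(),[k for k in d])
E
```

```text
pics
{'clock': 0.0, 'joint_positions': [1.028, 0.381, 1.298, -0.0, 1.464, -0.215], 'joint_velocities': [0.001, -0.001, 0.001, 0.001, -0.001, -0.0], 'joint_torque': [0.003, -43.792, -22.456, 0.072, 0.035, -0.0], 'tool_pos': [176.891, 520.397, 198.517], 'tcp_rot': [0.163, 0.987, -0.001, -0.0], 'ft_force': [1.086, 0.391, -0.157], 'ft_torque': [0.033, 0.005, 0.012], 'grip_force': 0.0, 'gripper_width': 1.001}
top 53.670666763912934 320.1877029545368 233.4640605722579 [[0.024, -0.999, -0.021, 8.016], [-0.996, -0.022, -0.081, 531.365], [0.081, 0.023, -0.996, 785.323], [0.0, 0.0, 0.0, 1.0]] ['pixels', 'vertical_fov', 'cx', 'cy', 'world_to_cam']
scene 49.86934929810711 316.61235583997734 244.09945910332718 [[-0.073, 0.997, 0.012, 43.414], [0.694, 0.059, -0.718, -320.287], [-0.717, -0.043, -0.696, 1434.16], [0.0, 0.0, 0.0, 1.0]] ['pixels', 'vertical_fov', 'cx', 'cy', 'world_to_cam']
```

View pics/top0.png

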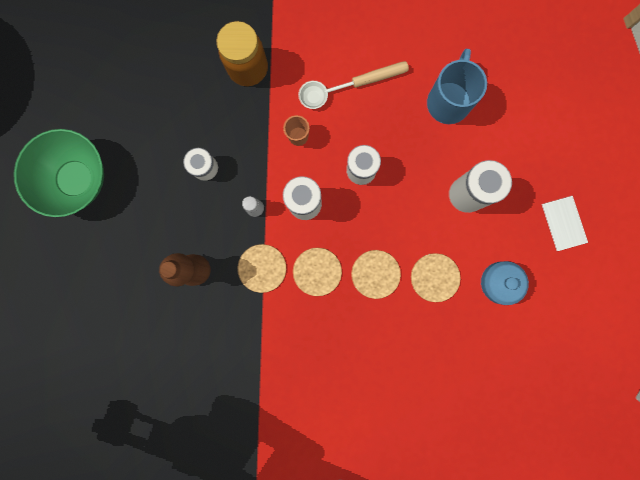

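View pics/scene0.png

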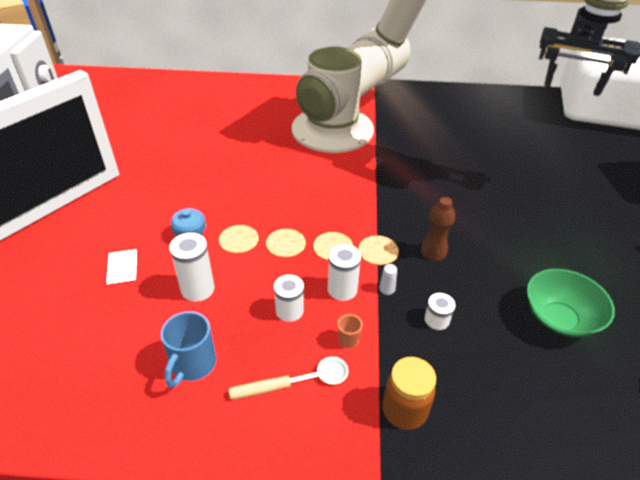

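The top view shows the coasters at (262,268), (317,272), (376,274) and (436,277). The mill is at the left (+y) end, around (180,268), and the sugar bowl is at (506,283). The lids are S (197,161), L (302,195), M (364,161) and XL (490,181), with a small shaker at (252,206). Tallest therefore goes on coaster_d.

```bash
cat > h.py <<'E'
import numpy as np,cv2
def ray(d,px,z):
    f=240/np.tan(np.radians(float(d["vertical_fov"]))/2); W=d["world_to_cam"]; R,t=W[:3,:3],W[:3,3]
    c=-R.T@t; v=R.T@np.array([(px[0]-d["cx"])/f,(px[1]-d["cy"])/f,1.])
    return (c+v*(z-c[2])/v[2])[:2]
def blob(mask,seed,r=40):
    m=np.zeros_like(mask); x,y=map(int,seed); m[max(0,y-r):y+r,max(0,x-r):x+r]=mask[max(0,y-r):y+r,max(0,x-r):x+r]
    cs,_=cv2.findContours(m,cv2.RETR_EXTERNAL,cv2.CHAIN_APPROX_NONE)
    c=cv2.convexHull(max(cs,key=cv2.contourArea)); return cv2.fitEllipse(c),c
E
python3 - <<'E'
from h import *
d=np.load("top0.npz"); e=np.load("scene0.npz")
def masks(im):
    hsv=cv2.cvtColor(im,cv2.COLOR_RGB2HSV); H,S,V=cv2.split(hsv); return H,S,V
H,S,V=masks(d["pixels"])
cork=((H>8)&(H<25)&(S>60)&(V>110)).astype(np.uint8)
cork=cv2.morphologyEx(cork,cv2.MORPH_CLOSE,np.ones((9,9)))
for s in((262,268),(317,272),(376,274),(436,277)):
    el,c=blob(cork,s,28); print("coaster",np.round(el[0],1),np.round(el[1],1),ray(d,el[0],4).round(1))
for n,s,h,x0 in(("S",(197,161),50,0),("L",(302,195),96,0),("M",(364,161),72,0),("XL",(490,181),120,0)):
    y,x=s; print(n,V[s[1],s[0]-22:s[0]+22:2], V[s[1]-22:s[1]+30:2,s[0]])
    g=((S<60)&(V<190)&(V>90)).astype(np.uint8)
    g2=g.copy(); 
    _,lab=cv2.connectedComponents(g); m=(lab==lab[s[1],s[0]]).astype(np.uint8)
    el,c=blob(m,s); print("  grey",np.round(el[0],1),np.round(el[1],1),ray(d,el[0],h).round(1))
    b=((S<60)&(V>205)).astype(np.uint8); el,c=blob(b,s,30); print("  ring",np.round(el[0],1),np.round(el[1],1),ray(d,el[0],h).round(1))
H,S,V=masks(e["pixels"])
cork=((H>8)&(H<28)&(S>60)&(V>110)).astype(np.uint8)
cork=cv2.morphologyEx(cork,cv2.MORPH_CLOSE,np.ones((5,5)))
for s in((379,250),(286,242),(239,238)):
    el,c=blob(cork,s,22); print("sc coaster",np.round(el[0],1),ray(e,el[0],4).round(1))
for n,s,h in(("S",(440,302),50),("L",(344,256),96),("M",(289,286),72),("XL",(189,245),120)):
    g=((S<90)&(V<200)&(V>60)).astype(np.uint8); _,lab=cv2.connectedComponents(g); m=(lab==lab[s[1],s[0]]).astype(np.uint8)
    el,c=blob(m,s,20); print("sc",n,np.round(el[0],1),np.round(el[1],1),ray(e,el[0],h).round(1))
E
```

```text
coaster [263.  268.2] [47.9 52. ] [469.9 118.4]
coaster [315.6 271.4] [47.6 52.4] [466.6  27. ]
coaster [375.6 273.9] [48.4 49.1] [464.7 -76.4]
coaster [435.3 277.4] [48.4 49.8] [ 461.2 -178.7]
S [ 51  51  51  51 120 232 232 219 156 156 156 156 156 156 156 203 231 230
 149  92 101  32] [ 49  50  49  50  72 231 230 229 156 156 156 156 156 156 156 232 232 233
 131 126  50  51  51  51  51  51]
  grey [197. 161.] [14.4 14.5] [645.6 228.4]
  ring [197.2 161.2] [25.5 26.1] [645.3 228.1]
L [211 198 234 233 233 233 158 158 158 158 158 158 158 158 157 157 204 232
 232 232 160 146] [210 209 211 231 231 231 156 157 157 158 157 158 157 158 158 158 214 234
 233 234 173 122 122 129 208 208]
  grey [301.4 194.6] [19.8 19.9] [585.1  49.2]
  ring [301.2 194.7] [35.5 36.3] [584.8  49.5]
M [208 206 200 201 232 232 220 156 156 156 157 156 157 156 156 179 231 231
 230 160 144 142] [204 205 205 178 230 230 229 157 157 156 156 156 156 156 157 179 232 232
 233 115 119 120 123 206 207 208]
  grey [363.7 160.5] [17.2 17.3] [646.4 -48.2]
  ring [363.7 160.8] [30.4 31. ] [646.  -48.2]
XL [170 232 231 231 231 20
[... 156 characters left out ...]
9  91 149 148 147]
  grey [489.7 181. ] [22.8 23.5] [ 607.4 -233.5]
  ring [489.5 181.2] [40.6 42. ] [ 607.1 -233.3]
sc coaster [378.4 249.7] [472.6 121.2]
sc coaster [285.5 242.4] [467.2 -76.1]
sc coaster [238.3 238.4] [ 463.7 -178.3]Traceback (most recent call last):
  File "<stdin>", line 24, in <module>
  File "h.py", line 9, in blob
    c=cv2.convexHull(max(cs,key=cv2.contourArea)); return cv2.fitEllipse(c),c
                                                          ~~~~~~~~~~~~~~^^^
cv2.error: OpenCV(4.12.0) /io/opencv/modules/imgproc/src/shapedescr.cpp:361: error: (-201:Incorrect size of input array) There should be at least 5 points to fit the ellipse in function 'fitEllipseNoDirect'
```

Run:
```python
from h import *
d=np.load("top0.npz"); e=np.load("scene0.npz")
for nm,D,seeds,lo in(("top",d,((262,285),(317,272),(376,274),(436,277)),0),("scene",e,((378,252),(330,241),(286,242),(239,238)),0)):
    H,S,V=cv2.split(cv2.cvtColor(D["pixels"],cv2.COLOR_RGB2HSV))
    cork=((H>10)&(H<30)&(S>40)&(V>110)).astype(np.uint8); cork=cv2.morphologyEx(cork,cv2.MORPH_CLOSE,np.ones((3,3)))
    for s in seeds:
        _,lab=cv2.connectedComponents(cork); m=(lab==lab[s[1],s[0]]).astype(np.uint8); el,c=blob(m,s,60)
        print(nm,"coaster",np.round(el[0],1),np.round(el[1],1),ray(D,el[0],4).round(1),c[:,0].min(0),c[:,0].max(0))
H,S,V=cv2.split(cv2.cvtColor(e["pixels"],cv2.COLOR_RGB2HSV))
for n,s,h in(("S",(440,302),50),("L",(344,256),96),("M",(289,286),72),("XL",(189,245),120)):
    g=(abs(V.astype(int)-int(V[s[1],s[0]]))<30).astype(np.uint8); _,lab=cv2.connectedComponents(g); m=(lab==lab[s[1],s[0]]).astype(np.uint8)
    el,c=blob(m,s,20); print("sc",n,np.round(el[0],1),np.round(el[1],1),ray(e,el[0],h).round(1))
```

```text
top coaster [261.5 268. ] [48.  48.4] [470.1 121. ] [238 244] [285 292]
top coaster [316.9 271.5] [48.  48.4] [466.5  24.8] [293 248] [341 295]
top coaster [375.7 273.9] [48.2 48.7] [464.7 -76.5] [352 250] [400 298]
top coaster [435.3 277.3] [48.2 49.3] [ 461.4 -178.7] [411 254] [460 301]
scene coaster [378.4 249.7] [29.7 40.4] [472.7 121.3] [358 235] [398 265]
scene coaster [332.6 245.7] [28.3 39.6] [468.7  24.4] [313 232] [352 259]
scene coaster [285.4 242.4] [28.2 39.7] [467.4 -76.3] [266 229] [305 256]
scene coaster [238.3 238.5] [27.6 39.9] [ 463.9 -178.2] [219 225] [258 252]
sc S [441.5 302.5] [ 9.1 12.3] [645.3 227.6]
sc L [344.5 254.7] [10.6 15.3] [585.   49.1]
sc M [288.3 285.1] [10.5 13.8] [646.2 -48.2]
sc XL [187.3 244.6] [11.4 18.2] [ 607.2 -233.3]
```

Both views agree to about 2 mm. Targets are D(471,121), C(467.5,24.5), B(466,-76.5) and A(462.5,-178.5). Cans are at XL(607,-233), L(585,49), M(646,-48) and S(645,228). I'll turn the gripper to close along world x, which gives tool x=+y, tool y=+x and tool z=down.

```bash
python3 -m pendant '[0,0,0,0.9, 0,0,0,1, 0,0,0,1, 0,0,0,1, 0,0,0,1, 0,0,0,1, 0,0,0,1, 0,0,0,1, 0,0,0,1, 0,0,0,1, 0,0,0,1, 0,0,0,1]' 0 15; python3 -c "
from bench import manip
s=manip.read_state();print(s['clock'],s['joint_positions'],s['tool_pos'],s['tcp_rot'])"
```

```text
clock: 1.3
tool_pos: [177.0, 520.5, 198.8]
tcp_rot: [0.71, 0.704, -0.0, 0.0]
ft_force: [0.2, 0.0, 0.2]
gripper_width: 0.998
grip_force: 0.0
1.3 [1.02768763e+00 3.80960875e-01 1.29792647e+00 3.37177010e-05
 1.46360196e+00 1.03519237e+00] [176.96299808 520.52808144 198.77682238] [ 7.09756326e-01  7.04447128e-01 -4.38910563e-04  9.29418465e-05]
```

```bash
python3 -m pendant '[-0.5,0.3,0,0, -0.95,0.55,0,0, -0.95,0.55,0,0, -0.95,0.55,0,0, -0.95,0.55,0,0, -0.95,0.55,0,0, -0.95,0.55,0,0, -0.95,0.55,0,0, -0.95,0.55,0,0, -0.95,0.55,0,0, -0.95,0.55,0,0, -0.95,0.55,0,0]'; python3 -m pendant '[-0.95,0.55,0,0, -0.95,0.55,0,0, -0.95,0.55,0,0, -0.95,0.55,0,0, -0.95,0.55,0,0, -0.95,0.55,0,0, -0.95,0.55,0,0, -0.8,0.4,0,0, -0.45,0.2,0,0, 0,0,0,0, 0,0,0,0, 0,0,0,0]'
```

```text
clock: 2.5
tool_pos: [430.1, 80.1, 199.1]
tcp_rot: [0.708, 0.706, -0.0, -0.0]
ft_force: [0.9, 0.4, -0.3]
gripper_width: 1.0
grip_force: 0.0
clock: 3.7
tool_pos: [606.4, -233.4, 199.4]
tcp_rot: [0.708, 0.706, 0.0, -0.0]
ft_force: [-0.2, 0.4, 0.4]
gripper_width: 0.998
grip_force: 0.0
```

```bash
python3 -m pendant '[0,0,0.3,0, 0,0,0.5,0, 0,0,0.5,0, 0,0,0.5,0, 0,0,0.5,0, 0,0,0.4,0, 0,0,0.3,0, 0,0,0.2,0, 0,0,0.1,0, 0,0,0,0, 0,0,0,0]'; python3 -m pendant '[0,0,0,0, 0,0,0,0, 0,0,0,0, 0,0,0,0, 0,0,0,0, 0,0,0,0, 0,0,0,0, 0,0,0,0]' 1 20
```

```text
clock: 4.8
tool_pos: [607.0, -234.8, 67.8]
tcp_rot: [0.708, 0.706, 0.0, 0.001]
ft_force: [0.0, -0.4, 0.2]
gripper_width: 1.001
grip_force: 0.0
clock: 5.6
tool_pos: [606.8, -234.7, 67.4]
tcp_rot: [0.708, 0.706, 0.0, 0.0]
ft_force: [0.4, 0.8, 3.1]
gripper_width: 0.72
grip_force: 20.0
```

```bash
python3 -c "
from bench import manip;import cv2
cv2.imwrite('pics/w1.png',manip.snapshot('top')['pixels'][:,:,::-1])"
```

```text
(no output)
```

View pics/w1.png

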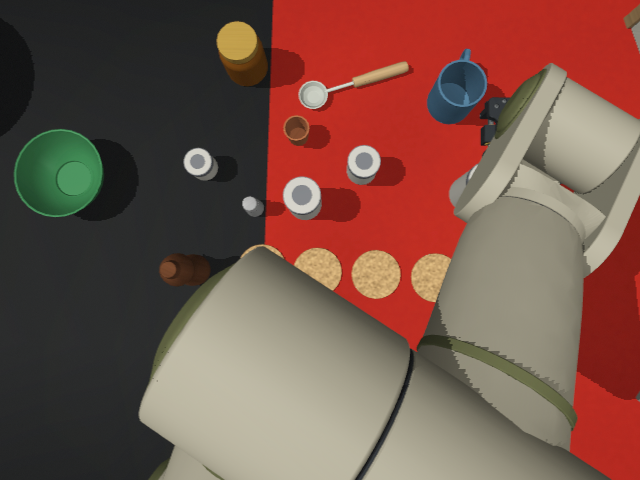

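The top view shows the arm over XL and the other objects undisturbed. The opening of 0.72 (63 mm) matches XL's 64 mm diameter. Next I lift and carry it to coaster_d.

```bash
python3 -m pendant '[0,0,-0.1,0, 0,0,-0.2,0, 0,0,-0.3,0, 0,0,-0.4,0, 0,0,-0.4,0, 0,0,-0.4,0, 0,0,-0.4,0, 0,0,-0.4,0, 0,0,-0.3,0, 0,0,-0.2,0, 0,0,0,0]'; python3 -m pendant '[0.2,-0.08,0,0, 0.4,-0.15,0,0, 0.5,-0.2,0,0, 0.6,-0.23,0,0, 0.7,-0.27,0,0, 0.7,-0.27,0,0, 0.7,-0.27,0,0, 0.7,-0.27,0,0, 0.7,-0.27,0,0, 0.7,-0.27,0,0]';  python3 -m pendant '[0.7,-0.27,0,0, 0.7,-0.27,0,0, 0.6,-0.23,0,0, 0.5,-0.19,0,0, 0.3,-0.1,0,0, 0.15,-0.06,0,0, 0,0,0,0, 0,0,0,0]'
```

```text
clock: 6.75
tool_pos: [607.0, -234.8, 192.4]
tcp_rot: [0.708, 0.706, 0.0, 0.001]
ft_force: [1.1, 0.1, -2.2]
gripper_width: 0.722
grip_force: 20.0
clock: 7.75
tool_pos: [514.8, 3.2, 190.4]
tcp_rot: [0.708, 0.706, -0.0, -0.001]
ft_force: [0.6, -0.2, -2.4]
gripper_width: 0.718
grip_force: 20.0
clock: 8.55
tool_pos: [472.0, 119.2, 191.0]
tcp_rot: [0.708, 0.706, -0.0, 0.0]
ft_force: [0.2, -0.9, -1.7]
gripper_width: 0.72
grip_force: 20.0
```

```bash
python3 -m pendant '[0,0,0.2,0, 0,0,0.4,0, 0,0,0.5,0, 0,0,0.5,0, 0,0,0.4,0, 0,0,0.3,0, 0,0,0.2,0, 0,0,0.2,0, 0,0,0.1,0, 0,0,0.1,0, 0,0,0.03,0, 0,0,0,0]'; python3 -m pendant '[0,0,0.02,0, 0,0,0.02,0, 0,0,0,0, 0,0,0,0]'
```

```text
clock: 9.75
tool_pos: [471.9, 119.8, 74.0]
tcp_rot: [0.708, 0.706, 0.0, 0.0]
ft_force: [-0.6, 0.2, -1.5]
gripper_width: 0.72
grip_force: 20.0
clock: 10.15
tool_pos: [471.8, 119.8, 72.4]
tcp_rot: [0.708, 0.706, 0.0, 0.0]
ft_force: [-0.7, -0.2, -2.9]
gripper_width: 0.72
grip_force: 20.0
```

```bash
python3 -m pendant '[0,0,0.02,0, 0,0,0.01,0, 0,0,0,0]'; python3 -m pendant '[0,0,0,0, 0,0,0,0, 0,0,0,0, 0,0,0,0, 0,0,0,0, 0,0,0,0]' 0; python3 -m pendant '[0,0,-0.2,0, 0,0,-0.4,0, 0,0,-0.5,0, 0,0,-0.5,0, 0,0,-0.5,0, 0,0,-0.3,0, 0,0,0,0]'; python3 -m pendant '[-0.2,0.3,0,0, -0.3,0.5,0,0, -0.4,0.6,0,0, -0.4,0.6,0,0, -0.3,0.5,0,0, -0.2,0.3,0,0,0,0,0,0, 0,0,0,0]'
```

```text
clock: 10.45
tool_pos: [471.9, 119.8, 71.3]
tcp_rot: [0.708, 0.706, 0.0, 0.0]
ft_force: [0.3, -0.8, 0.8]
gripper_width: 0.719
grip_force: 20.0
clock: 11.05
tool_pos: [471.8, 119.8, 71.1]
tcp_rot: [0.708, 0.706, -0.0, 0.0]
ft_force: [-1.0, 0.6, -0.5]
gripper_width: 1.003
grip_force: 0.0
clock: 11.75
tool_pos: [472.6, 119.8, 169.0]
tcp_rot: [0.708, 0.706, 0.001, 0.001]
ft_force: [-0.9, 0.4, -0.5]
gripper_width: 0.999
grip_force: 0.0
clock: 12.55
tool_pos: [583.3, 47.2, 166.2]
tcp_rot: [0.708, 0.706, -0.001, -0.001]
ft_force: [-0.4, -0.5, 0.0]
gripper_width: 0.999
grip_force: 0.0
```

```bash
python3 -m pendant '[0.05,0.04,0.2,0, 0,0,0.4,0, 0,0,0.5,0, 0,0,0.5,0, 0,0,0.5,0, 0,0,0.4,0, 0,0,0.3,0, 0,0,0.2,0, 0,0,0.1,0, 0,0,0,0, 0,0,0,0]'; python3 -m pendant '[0,0,0,0, 0,0,0,0, 0,0,0,0, 0,0,0,0, 0,0,0,0, 0,0,0,0, 0,0,0,0, 0,0,0,0]' 1 20;  python3 -m pendant '[0,0,-0.1,0, 0,0,-0.2,0, 0,0,-0.3,0, 0,0,-0.4,0, 0,0,-0.4,0, 0,0,-0.3,0, 0,0,-0.2,0, 0,0,-0.1,0, 0,0,0,0]'
```

```text
clock: 13.65
tool_pos: [585.5, 49.4, 43.7]
tcp_rot: [0.708, 0.706, 0.0, 0.0]
ft_force: [0.8, -0.2, 0.4]
gripper_width: 1.004
grip_force: 0.0
clock: 14.45
tool_pos: [585.2, 49.4, 43.3]
tcp_rot: [0.708, 0.706, -0.0, 0.0]
ft_force: [-1.6, 1.0, 1.9]
gripper_width: 0.649
grip_force: 20.0
clock: 15.35
tool_pos: [585.2, 49.4, 123.4]
tcp_rot: [0.708, 0.706, 0.0, 0.0]
ft_force: [0.6, -0.9, -2.6]
gripper_width: 0.653
grip_force: 20.0
```

```bash
python3 -m pendant '[-0.02,-0.1,0,0, -0.05,-0.24,0,0, -0.1,-0.45,0,0, -0.13,-0.6,0,0, -0.13,-0.6,0,0, -0.1,-0.5,0,0, -0.06,-0.3,0,0, -0.03,-0.15,0,0, 0,0,0,0, 0,0,0,0]';  python3 -m pendant '[0,0,0.2,0, 0,0,0.3,0, 0,0,0.4,0, 0,0,0.3,0, 0,0,0.2,0, 0,0,0.2,0, 0,0,0.1,0, 0,0,0.1,0, 0,0,0,0, 0,0,0,0]'
```

```text
clock: 16.35
tool_pos: [467.8, 24.9, 123.2]
tcp_rot: [0.708, 0.706, 0.0, 0.0]
ft_force: [0.3, 0.5, -2.8]
gripper_width: 0.652
grip_force: 20.0
clock: 17.35
tool_pos: [467.7, 24.9, 51.4]
tcp_rot: [0.708, 0.706, 0.0, 0.0]
ft_force: [0.0, -0.3, -2.0]
gripper_width: 0.649
grip_force: 20.0
```

```bash
python3 -m pendant '[0,0,0.05,0, 0,0,0.03,0, 0,0,0.02,0, 0,0,0,0]'; python3 -m pendant '[0,0,0,0, 0,0,0,0, 0,0,0,0, 0,0,0,0, 0,0,0,0, 0,0,0,0]' 0; python3 -m pendant '[0,0,-0.2,0, 0,0,-0.4,0, 0,0,-0.5,0, 0,0,-0.5,0, 0,0,-0.5,0, 0,0,-0.3,0, 0,0,0,0]'; python3 -m pendant '[-0.1,0.2,0,0, -0.2,0.5,0,0, -0.25,0.6,0,0, -0.25,0.6,0,0, -0.25,0.6,0,0, -0.25,0.6,0,0, -0.22,0.6,0,0, -0.2,0.5,0,0, -0.1,0.26,0,0, 0,0,0,0, 0,0,0,0]'
```

```text
clock: 17.75
tool_pos: [467.5, 25.0, 47.2]
tcp_rot: [0.708, 0.706, 0.0, 0.0]
ft_force: [-0.2, 0.1, -0.0]
gripper_width: 0.653
grip_force: 20.0
clock: 18.35
tool_pos: [467.5, 25.0, 47.2]
tcp_rot: [0.708, 0.706, 0.0, 0.0]
ft_force: [0.1, -0.1, 0.5]
gripper_width: 1.002
grip_force: 0.0
clock: 19.05
tool_pos: [468.3, 24.9, 145.0]
tcp_rot: [0.708, 0.706, 0.001, 0.002]
ft_force: [-0.4, -0.2, -0.4]
gripper_width: 0.999
grip_force: 0.0
clock: 20.15
tool_pos: [645.3, -48.4, 142.1]
tcp_rot: [0.708, 0.706, -0.0, -0.001]
ft_force: [-0.6, -0.5, -0.3]
gripper_width: 1.003
grip_force: 0.0
```

```bash
python3 -m pendant '[0,0,0.2,0, 0,0,0.4,0, 0,0,0.5,0, 0,0,0.5,0, 0,0,0.4,0, 0,0,0.4,0, 0,0,0.2,0, 0,0,0.2,0, 0,0,0.1,0, 0,0,0,0, 0,0,0,0]'; python3 -m pendant '[0,0,0,0, 0,0,0,0, 0,0,0,0, 0,0,0,0, 0,0,0,0, 0,0,0,0, 0,0,0,0, 0,0,0,0, 0,0,0,0]' 1 20;  python3 -m pendant '[0,0,-0.1,0, 0,0,-0.2,0, 0,0,-0.3,0, 0,0,-0.4,0, 0,0,-0.4,0, 0,0,-0.3,0, 0,0,-0.2,0, 0,0,-0.1,0, 0,0,0,0]'
```

```text
clock: 21.25
tool_pos: [645.9, -48.4, 27.7]
tcp_rot: [0.708, 0.706, 0.0, 0.0]
ft_force: [-0.8, 0.0, 0.4]
gripper_width: 1.001
grip_force: 0.0
clock: 22.15
tool_pos: [645.6, -48.4, 27.2]
tcp_rot: [0.708, 0.706, -0.0, -0.0]
ft_force: [-1.3, 0.2, 1.4]
gripper_width: 0.579
grip_force: 20.0
clock: 23.05
tool_pos: [645.7, -48.4, 107.5]
tcp_rot: [0.708, 0.706, 0.0, 0.0]
ft_force: [0.5, 0.2, -0.1]
gripper_width: 0.578
grip_force: 20.0
```

```bash
python3 -m pendant '[-0.03,-0.2,0,0, -0.06,-0.4,0,0, -0.09,-0.55,0,0, -0.1,-0.65,0,0, -0.1,-0.65,0,0, -0.1,-0.65,0,0, -0.1,-0.6,0,0, -0.07,-0.4,0,0, -0.04,-0.25,0,0, -0.02,-0.14,0,0, 0,0,0,0, 0,0,0,0]';  python3 -m pendant '[0,0,0.2,0, 0,0,0.3,0, 0,0,0.4,0, 0,0,0.3,0, 0,0,0.2,0, 0,0,0.2,0, 0,0,0.1,0, 0,0,0.1,0, 0,0,0,0, 0,0,0,0]'
```

```text
clock: 24.25
tool_pos: [466.5, -76.3, 107.1]
tcp_rot: [0.708, 0.706, 0.0, 0.0]
ft_force: [0.1, 0.5, -1.1]
gripper_width: 0.58
grip_force: 20.0
clock: 25.25
tool_pos: [466.2, -76.3, 35.4]
tcp_rot: [0.708, 0.706, 0.0, 0.0]
ft_force: [0.1, -0.8, -1.9]
gripper_width: 0.577
grip_force: 20.0
```

```bash
python3 -m pendant '[0,0,0.05,0, 0,0,0.03,0, 0,0,0.02,0, 0,0,0,0]'; python3 -m pendant '[0,0,0,0, 0,0,0,0, 0,0,0,0, 0,0,0,0, 0,0,0,0, 0,0,0,0]' 0; python3 -m pendant '[0,0,-0.2,0, 0,0,-0.4,0, 0,0,-0.5,0, 0,0,-0.5,0, 0,0,-0.5,0, 0,0,-0.5,0, 0,0,-0.4,0, 0,0,-0.2,0, 0,0,0,0]'; python3 -m pendant '[0.2,0.1,0,0, 0.4,0.25,0,0, 0.6,0.35,0,0, 0.8,0.47,0,0, 0.8,0.47,0,0, 0.8,0.47,0,0, 0.8,0.47,0,0, 0.8,0.47,0,0, 0.8,0.47,0,0, 0.7,0.42,0,0, 0.5,0.27,0,0, 0.3,0.15,0,0]'; python3 -m pendant '[0.1,0.07,0,0, 0,0,0,0, 0,0,0,0]'
```

```text
clock: 25.65
tool_pos: [466.0, -76.2, 31.2]
tcp_rot: [0.708, 0.706, 0.0, 0.0]
ft_force: [0.5, 0.8, -1.2]
gripper_width: 0.582
grip_force: 20.0
clock: 26.25
tool_pos: [466.0, -76.2, 31.2]
tcp_rot: [0.708, 0.706, 0.0, 0.0]
ft_force: [0.1, 0.0, -0.1]
gripper_width: 0.999
grip_force: 0.0
clock: 27.15
tool_pos: [466.3, -76.3, 160.1]
tcp_rot: [0.708, 0.706, 0.0, 0.001]
ft_force: [-0.3, -0.5, -0.9]
gripper_width: 0.996
grip_force: 0.0
clock: 28.35
tool_pos: [641.3, 225.7, 157.2]
tcp_rot: [0.708, 0.707, -0.001, -0.001]
ft_force: [-0.7, -0.3, 0.2]
gripper_width: 0.999
grip_force: 0.0
clock: 28.65
tool_pos: [643.8, 226.8, 158.7]
tcp_rot: [0.708, 0.706, -0.0, -0.0]
ft_force: [0.4, -0.0, 0.8]
gripper_width: 0.999
grip_force: 0.0
```

```bash
python3 -m pendant '[0.03,0.03,0.2,0, 0,0,0.4,0, 0,0,0.5,0, 0,0,0.5,0, 0,0,0.5,0, 0,0,0.5,0, 0,0,0.4,0, 0,0,0.3,0, 0,0,0.2,0, 0,0,0.1,0, 0,0,0,0, 0,0,0,0]'; python3 -m pendant '[0,0,0,0, 0,0,0,0, 0,0,0,0, 0,0,0,0, 0,0,0,0, 0,0,0,0, 0,0,0,0, 0,0,0,0, 0,0,0,0]' 1 20;  python3 -m pendant '[0,0,-0.1,0, 0,0,-0.2,0, 0,0,-0.4,0, 0,0,-0.5,0, 0,0,-0.5,0, 0,0,-0.5,0, 0,0,-0.5,0, 0,0,-0.4,0, 0,0,-0.2,0, 0,0,-0.1,0, 0,0,0,0]'
```

```text
clock: 29.85
tool_pos: [645.7, 228.5, 15.8]
tcp_rot: [0.708, 0.706, 0.0, 0.0]
ft_force: [-0.3, -0.4, 0.0]
gripper_width: 1.003
grip_force: 0.0
clock: 30.75
tool_pos: [645.3, 228.4, 15.1]
tcp_rot: [0.708, 0.706, -0.0, 0.0]
ft_force: [-0.6, 0.6, 0.1]
gripper_width: 0.2
grip_force: 0.0
clock: 31.85
tool_pos: [645.3, 228.4, 151.3]
tcp_rot: [0.708, 0.706, 0.0, 0.0]
ft_force: [0.4, 0.1, -0.5]
gripper_width: 0.003
grip_force: 0.0
```

The grasp on S missed: the fingers shut fully with no grip force. I'll look.

```bash
python3 -c "
from bench import manip;import cv2,numpy as np
for n in('scene','top'):
  d=manip.snapshot(n);np.savez(n+'1.npz',**d);cv2.imwrite('pics/'+n+'1.png',d['pixels'][:,:,::-1])"
```

```text
(no output)
```

View pics/scene1.png

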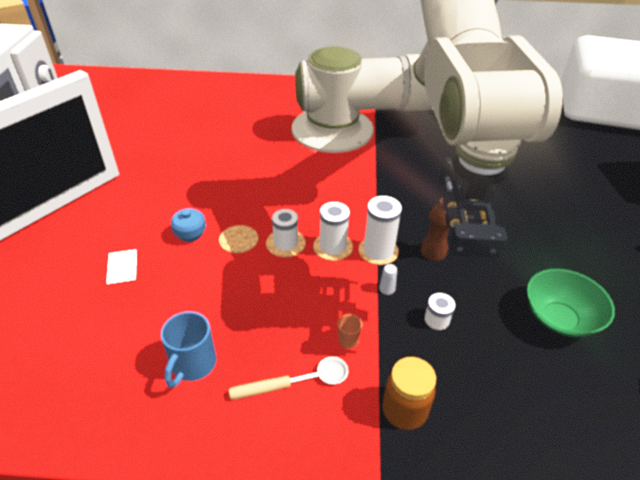

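View pics/top1.png

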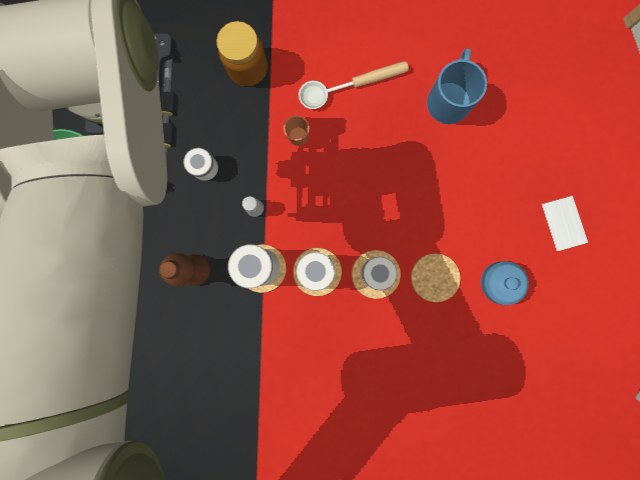

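Run:
```python
from h import *
from bench import manip
s=manip.read_state(); p=s["tool_pos"]; print(p,s["joint_positions"].round(3) if hasattr(s["joint_positions"],'round') else s["joint_positions"])
for n in("top1","scene1"):
    d=np.load(n+".npz"); f=240/np.tan(np.radians(float(d["vertical_fov"]))/2)
    for q in(p,[645,228,50],[645,228,0]):
        c=d["world_to_cam"]@np.append(q,1); print(n,np.round(c[:2]/c[2]*f+[d["cx"],d["cy"]],1))
d=manip.snapshot("wrist"); np.savez("wrist1.npz",**d); cv2.imwrite("pics/wr1.png",d["pixels"][:,:,::-1])
```

```text
[645.01695415 228.36840252 150.33927674] [ 0.168  0.656  0.951 -0.     1.536  0.171]
top1 [177.8 145.4]
top1 [197.2 161.4]
top1 [205.1 167.9]
scene1 [452.8 263.8]
scene1 [441.7 302.4]
scene1 [436.8 319.5]
```

View pics/wr1.png

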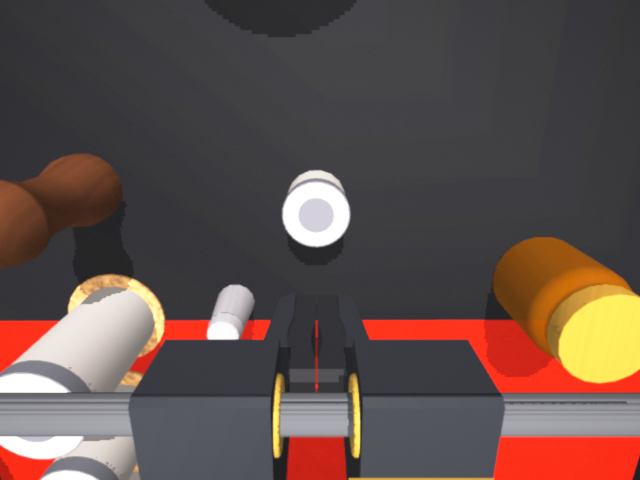

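Run:
```python
from h import *
d=np.load("wrist1.npz"); f=240/np.tan(np.radians(float(d["vertical_fov"]))/2)
W=d["world_to_cam"]; print(np.round(W,3),-W[:3,:3].T@W[:3,3], d["vertical_fov"])
for n,q in(("tcp",[645,228.4,150.3]),("grasp",[645,228.4,169]),("Slid",[645,228,50]),("XLlid",[471,121,124])):
    c=W@np.append(q,1); print(n,np.round(c[:2]/c[2]*f+[d["cx"],d["cy"]],1))
print(ray(d,(316,215),50))
im=np.load("scene1.npz")["pixels"][100:340,380:580,::-1]; cv2.imwrite("pics/crop1.png",cv2.resize(im,None,fx=2.5,fy=2.5))
```

```text
[[ 1.00000e+00 -4.00000e-03 -2.00000e-03 -6.44095e+02]
 [-3.00000e-03 -9.48000e-01  3.17000e-01  1.90383e+02]
 [-3.00000e-03 -3.17000e-01 -9.48000e-01  4.19143e+02]
 [ 0.00000e+00  0.00000e+00  0.00000e+00  1.00000e+00]] [646.05665809 311.00227803 335.66893609] 58.34014166087719
tcp [315.5 274.5]
grasp [315.3 292.4]
Slid [316.1 215.7]
XLlid [ 30.4 419.5]
[644.96166934 228.52501726]
```

View pics/crop1.png

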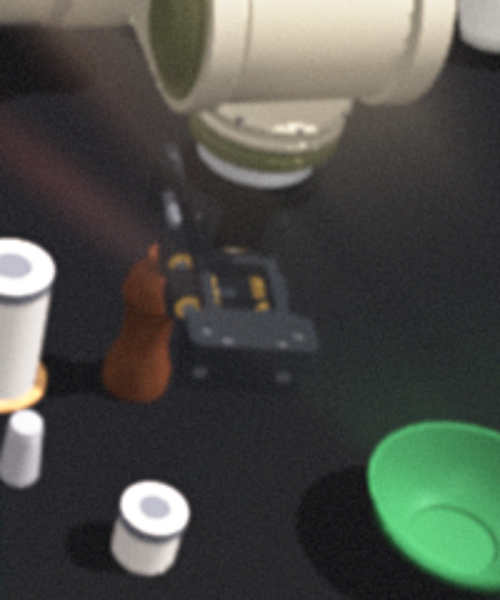

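Every view still puts S at (645,228.5), unmoved, and the TCP reads directly over it. I'll open, go down to just above the lid and look from the wrist.

```bash
python3 -m pendant '[0,0,0,0, 0,0,0,0, 0,0,0,0, 0,0,0.2,0, 0,0,0.5,0, 0,0,0.5,0, 0,0,0.5,0, 0,0,0.3,0, 0,0,0.1,0, 0,0,0,0, 0,0,0,0]' 0
python3 - <<'E'
from h import *
from bench import manip
d=manip.snapshot("wrist"); W=d["world_to_cam"]; f=240/np.tan(np.radians(float(d["vertical_fov"]))/2)
cv2.imwrite("pics/wr2.png",d["pixels"][:,:,::-1]); p=manip.read_state()["tool_pos"]
for q in(p,p+[44,0,0],p-[44,0,0],[645,228,50]):
    c=W@np.append(q,1); print(np.round(c[:2]/c[2]*f+[d["cx"],d["cy"]],1))
E
```

```text
clock: 33.1
tool_pos: [645.8, 228.5, 68.1]
tcp_rot: [0.708, 0.706, 0.001, 0.0]
ft_force: [0.7, -0.3, 0.2]
gripper_width: 0.982
grip_force: 0.0
[315.6 274.7]
[409.4 274.4]
[221.9 275.1]
[314.  261.1]
```

View pics/wr2.png

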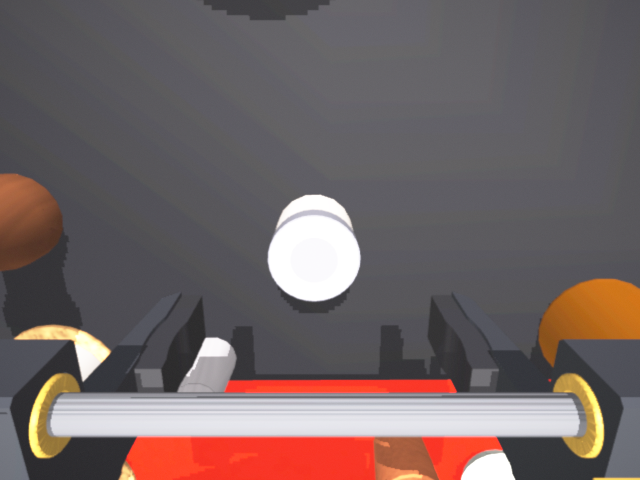

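The visible fingertips sit about 35–40 mm above the stated TCP: the inner gap half-width is about 114 px where 94 px was expected. At a reading of 15 mm they therefore closed just above the 50 mm lid. The S lid centre is at about (314,258), where it should be. I'll go lower, watching the force.

```bash
python3 -m pendant '[0,0,0.2,0, 0,0,0.4,0, 0,0,0.4,0, 0,0,0.3,0, 0,0,0.2,0, 0,0,0.1,0, 0,0,0.1,0, 0,0,0,0, 0,0,0,0]'; python3 -m pendant '[0,0,0.05,0, 0,0,0.05,0, 0,0,0,0]'
python3 - <<'E'
from h import *
from bench import manip
d=manip.snapshot("scene"); cv2.imwrite("pics/sc2.png",cv2.resize(d["pixels"][180:360,380:540,::-1],None,fx=3,fy=3))
E
```

```text
clock: 34.05
tool_pos: [645.6, 228.5, -0.4]
tcp_rot: [0.708, 0.706, 0.0, 0.0]
ft_force: [-0.1, 0.8, -0.0]
gripper_width: 0.999
grip_force: 0.0
clock: 34.35
tool_pos: [645.2, 228.4, -5.1]
tcp_rot: [0.708, 0.706, -0.0, -0.0]
ft_force: [-0.6, 0.2, -0.6]
gripper_width: 1.0
grip_force: 0.0
```

View pics/sc2.png

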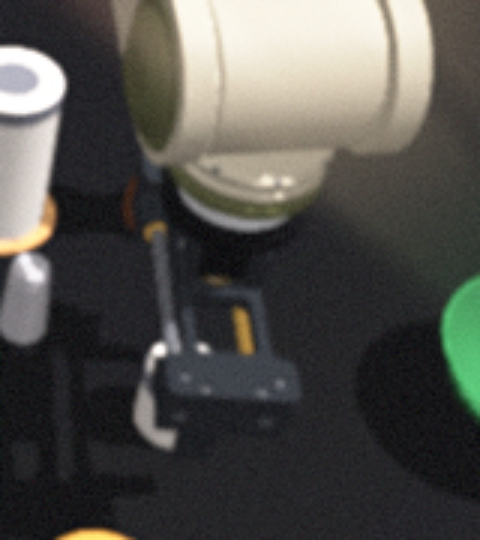

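The commanded tip is 5 mm below the table with no contact, which confirms the offset. The can at crop (165,400) is now between the fingers, so I close.

```bash
python3 -m pendant '[0,0,0,0, 0,0,0,0, 0,0,0,0, 0,0,0,0, 0,0,0,0, 0,0,0,0, 0,0,0,0, 0,0,0,0, 0,0,0,0]' 1 20
```

```text
clock: 35.3
tool_pos: [645.3, 228.4, -4.8]
tcp_rot: [0.708, 0.706, -0.0, -0.0]
ft_force: [-0.3, 0.3, -0.1]
gripper_width: 0.519
grip_force: 20.0
```

```bash
python3 -m pendant '[0,0,-0.1,0, 0,0,-0.2,0, 0,0,-0.4,0, 0,0,-0.5,0, 0,0,-0.5,0, 0,0,-0.5,0, 0,0,-0.5,0, 0,0,-0.4,0, 0,0,-0.3,0, 0,0,-0.2,0, 0,0,0,0]'; python3 -m pendant '[-0.2,-0.09,0,0, -0.4,-0.18,0,0, -0.6,-0.27,0,0, -0.7,-0.31,0,0, -0.7,-0.31,0,0, -0.7,-0.31,0,0, -0.7,-0.31,0,0, -0.7,-0.31,0,0, -0.7,-0.31,0,0]'; python3 -m pendant '[-0.7,-0.31,0,0, -0.7,-0.31,0,0, -0.7,-0.31,0,0, -0.7,-0.31,0,0, -0.7,-0.31,0,0, -0.6,-0.27,0,0, -0.4,-0.18,0,0, -0.27,-0.15,0,0, 0,0,0,0, 0,0,0,0, 0,0,0,0]'
```

```text
clock: 36.4
tool_pos: [645.7, 228.5, 140.2]
tcp_rot: [0.708, 0.706, 0.001, 0.001]
ft_force: [-0.3, 0.1, -0.8]
gripper_width: 0.515
grip_force: 20.0
clock: 37.3
tool_pos: [547.2, 11.4, 138.4]
tcp_rot: [0.708, 0.706, -0.001, -0.001]
ft_force: [-0.1, -0.5, -0.3]
gripper_width: 0.519
grip_force: 20.0
clock: 38.4
tool_pos: [462.2, -177.1, 139.1]
tcp_rot: [0.708, 0.706, 0.0, -0.0]
ft_force: [0.3, 0.4, -0.2]
gripper_width: 0.513
grip_force: 20.0
```

```bash
python3 -m pendant '[-0.03,0,0.2,0, 0,0,0.4,0, 0,0,0.5,0, 0,0,0.5,0, 0,0,0.5,0, 0,0,0.4,0, 0,0,0.3,0, 0,0,0.2,0, 0,0,0.2,0, 0,0,0.1,0, 0,0,0.1,0, 0,0,0,0]'; python3 -m pendant '[0,0,0,0,0,0,0,0]'
```

```text
clock: 39.6
tool_pos: [462.0, -179.0, 2.9]
tcp_rot: [0.708, 0.706, -0.0, -0.0]
ft_force: [-0.1, 0.2, -0.5]
gripper_width: 0.516
grip_force: 20.0
clock: 39.8
tool_pos: [462.2, -179.1, 3.5]
tcp_rot: [0.708, 0.706, 0.0, 0.0]
ft_force: [-0.1, -0.3, -0.2]
gripper_width: 0.514
grip_force: 20.0
```

```bash
python3 -m pendant '[0,0,0.05,0, 0,0,0.03,0, 0,0,0.02,0, 0,0,0,0]'; python3 -m pendant '[0,0,0,0, 0,0,0,0, 0,0,0,0, 0,0,0,0, 0,0,0,0, 0,0,0,0]' 0; python3 -m pendant '[0,0,-0.2,0, 0,0,-0.4,0, 0,0,-0.5,0, 0,0,-0.7,0, 0,0,-0.7,0, 0,0,-0.7,0, 0,0,-0.7,0, 0,0,-0.6,0, 0,0,-0.4,0, 0,0,-0.2,0, 0,0,0,0]'; python3 -m pendant '[-0.3,0,0,0, -0.6,0,0,0, -0.9,0,0,0, -0.9,0,0,0, -0.9,0,0,0, -0.6,0,0,0, -0.3,0,0,0, 0,0,0,0, 0,0,0,0]'
python3 - <<'E'
from h import *
from bench import manip
for n in("top","scene"):
    d=manip.snapshot(n); np.savez(n+"3.npz",**d); cv2.imwrite(f"pics/{n}3.png",d["pixels"][:,:,::-1])
E
```

```text
clock: 40.2
tool_pos: [462.0, -179.0, -0.9]
tcp_rot: [0.708, 0.706, 0.0, -0.0]
ft_force: [-0.3, 0.2, 0.1]
gripper_width: 0.517
grip_force: 20.0
clock: 40.8
tool_pos: [462.1, -179.0, -0.8]
tcp_rot: [0.708, 0.706, 0.0, 0.0]
ft_force: [-0.1, -0.2, 0.1]
gripper_width: 0.995
grip_force: 0.0
clock: 41.9
tool_pos: [462.2, -179.1, 204.1]
tcp_rot: [0.708, 0.706, 0.0, 0.001]
ft_force: [0.4, 0.5, -0.0]
gripper_width: 1.0
grip_force: 0.0
clock: 42.8
tool_pos: [461.4, -358.3, 202.7]
tcp_rot: [0.708, 0.706, 0.0, -0.001]
ft_force: [0.3, 0.7, -0.4]
gripper_width: 0.998
grip_force: 0.0
```

View pics/top3.png

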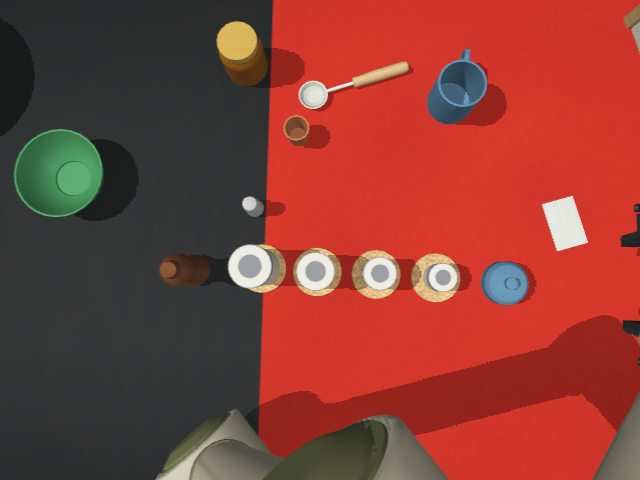

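View pics/scene3.png

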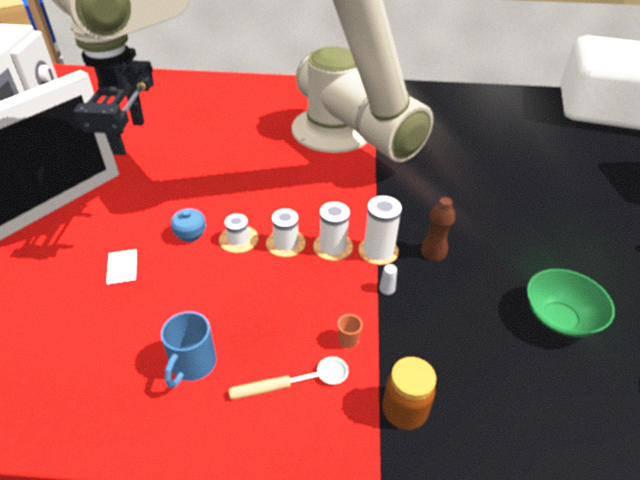

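All four cans stand upright on the coasters in order, with XL lid (250,266), L (316,271), M (380,273) and S (443,277). The mill and bowl haven't moved. Next, a numeric check.

Run:
```python
from h import *
d=np.load("top3.npz"); H,S,V=cv2.split(cv2.cvtColor(d["pixels"],cv2.COLOR_RGB2HSV))
g=((S<60)&(V<190)&(V>60)).astype(np.uint8); _,lab=cv2.connectedComponents(g)
for n,s,h,t in(("XL",(250,266),124,(471,121)),("L",(316,271),100,(467.5,24.5)),("M",(380,273),76,(466,-76.5)),("S",(443,277),54,(462.5,-178.5))):
    m=(lab==lab[s[1],s[0]]).astype(np.uint8); el,c=blob(m,s,14); p=ray(d,el[0],h); print(n,np.round(el[0],1),np.round(el[1],1),p.round(1),(p-t).round(1))
```

```text
XL [249.5 265.9] [22.8 23. ] [472.3 121.5] [1.3 0.5]
L [315.1 270.9] [19.7 20.2] [467.2  24.8] [-0.3  0.3]
M [379.8 273.1] [17.3 17.4] [466.3 -76.1] [0.3 0.4]
S [442.6 277.1] [15.  15.1] [ 462.2 -179.5] [-0.3 -1. ]
```

All within 2 mm, so I'm handing in.

```bash
python3 -c "
from bench import manip
print(manip.finish_job())"
```

```text
the job is handed in; nothing more can be done
None
```

The job is handed in at about 43 s: the four canisters stand tallest to shortest from the pepper mill to the sugar bowl, each measured within 2 mm of its coaster's centre, after one missed grasp on the shortest that I redid.

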